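# Snap a spring-pin roller back into a parcel conveyor

## Task

Take the loose spring-pin roller from the wooden rest and fit it in the empty place of the small roller conveyor: press its brass sprung pin against the tall cheek to shorten it, slide it down level between the two cheeks, and let it out gently so that the pin and the steel stub at the other end both sit in their recesses. Do not force it (never more than 20 N against the conveyor), let go of it, and leave the jar, bearing ring and wrench on the rest's board where they are.

Things in the scene. Friction and masses are not known exactly. Their poses are not given: they have to be found in the camera images.
- roller_mid (a point): Centre of the loose conveyor roller, on its axis, where to grasp it. Steel tube 28 mm in diameter, 140 mm long, about 0.3 kg, axis along its y. At its -y end a fixed steel stub, 10 mm in diameter, sticks out 8 mm (tip 78 mm from the centre); at +y a brass sprung pin, 10 mm in diameter with a tapered tip, sticks out 26 mm when free (tip at 96 mm). It starts level in the rest's V blocks.
- pin_tip (a point): Centre of the tip of the brass pin, on the roller's axis; it moves with the pin: 96 mm to +y of roller_mid when free, 78 mm at its hard stop (18 mm of travel). Pushing it in takes 3 N to start and 0.5 N more for each mm (12 N at the stop). Seated in the conveyor it is pushed in 3 mm (93 mm from roller_mid).
- rest: Plywood board 270 (x) by 220 (y) by 12 mm, origin at the centre of its underside. Two wooden V blocks, 14 mm thick, at y = -50 and +50 mm, tops 58 mm above the table, hold the roller along the board's y (pin to +y), its axis 60 mm above the table. Jar, bearing and wrench lie on the board about 100 mm to either side in x.
- bed: Conveyor bed plate 260 (x) by 280 (y) by 12 mm, fixed; origin: centre of its underside, z up. On it a rigid pair of grey cheeks along x, fixed rollers at x = -80 and +80 mm, and the empty place at x = 0. The pair is clamped up to 14 mm off nominal to either side in y; this differs each time and is not reported: find it by feel or sight. The conveyor takes at most 20 N from the roller.
- seat (a point): Point on the bed plate's frame: centre of the seated roller if the cheeks were at their nominal setting, 75 mm above the table; axes as the bed's. The roller lies along y, pin to +y. It does not move with the cheeks' setting: add that (up to 14 mm in y). With the pin in its groove the roller must be 6 to 11 mm to +y of seated (pin in by 13 to 18 mm) for the stub to pass down inside the low cheek.
- low_face (a point): Nominal (see bed) middle of the low cheek's inner face, 72 mm to -y of seat. This cheek's top is 87 mm above the table. At x = 0 its face has a square recess for the stub: 14 mm wide, 70 to 84 mm above the table, 6 mm deep (back 78 mm from seat).
- tall_face (a point): Nominal (see bed) middle of the tall cheek's inner face, 83 mm to +y of seat. Its bracket is 64 mm wide in x, top 127 mm above the table (the rail beside it: 87). At x = 0 a vertical groove for the pin, 14 mm wide, 6 mm deep (back 89 mm from seat), open at the top, ends 70 mm above the table; at its foot, from 70 to 84 mm, a pocket 4 mm deeper (back 93 mm from seat). Low friction, about 0.25.
- jar: bystander: small closed jar, 42 mm in diameter, 45 mm high, on the rest's board; origin under its centre
- bearing: bystander: steel ring 32 mm in diameter, 10 mm high, on the rest's board; origin under its centre
- wrench: bystander: steel wrench 150 mm long, lying on the rest's board; origin under its middle
There are look-alikes about, which are no part of the job. Of the things that look like the part that bears roller_mid, the smaller one is meant.

How it is judged:
By the outcome, as a careful person would: the job done as asked, in the order asked, and still so for the second after the job is handed in, with the robot touching nothing.
It also fails if it takes over 64 s, if anything falls off the work surface, if the arm or the gripper's body presses on something with over 40 N, if the wrist force passes 120 N, or if a joint passes its speed limit or range.

## Robot

A 7-joint arm with a two-finger parallel gripper is mounted at the origin on the work surface. World frame = base frame: x ahead of the robot, y to its left, z up, the work surface at z = 0. Lengths are in m, angles in rad, forces in N, time in s.
With the tool pointing down it reaches from about 0.425 to 0.925 m from the base axis. Payload 6.8 kg.
Tool frame: the origin (TCP) lies at the very end of the fingers, on their centre line; the grasp point (between the pads) lies r.grip_depth behind it (r.grip_depth is the distance from the TCP to the grasp point, in m); z points along the fingers, x is the direction in which the jaws open and shut, and the axes are right-handed (so a half turn about z gives the same grasp; the last joint's range is limited). The gripper opens to 85 mm and grips with 20 to 120 N. Pads are 22 mm wide; open, the fingers measure 114 mm over their backs; the gripper's body (76 mm by 85 mm) begins 54 mm behind the grasp point. The pads swing forward as they close: fully open they stand 13 mm farther back than shut.
Start: joints at [-1.396, 0.477, 0.022, 1.555, -0.011, 1.109, -0.083], TCP at [0.188, 0.648, 0.231] pointing down, gripper open.
Joint ranges: [-2.96, 2.96], [-0.34, 2.1], [-1.41, 1.46], [0.24, 2.44], [-1.37, 4.51], [0.17, 1.92], [-2.96, 2.96]. Speed limits (rad/s): [2.39, 2.39, 3.14, 3.14, 3.14, 3.14, 3.14].

## Interface

Orientations are given as a rotation vector (axis times angle).
In Python, from bench import readout, grab_frame, workorder, r gives the robot as it stands.
- The arm moves only by the shell command python3 -m handwheel 'ROWS' [FORCE]. ROWS is text: rows parted by semicolons, each of 7 numbers parted by spaces: the shift along the tool's x, y, z in mm, then the turn, a rotation vector about the tool's x, y, z in degrees, then the finger opening in mm, from 0 to 85.4. A call has 1 to 12 rows; each row is the pose to reach, as a shift and turn from the pose commanded when the call began, along the tool's axes at that moment; what a row does not reach only later rows make up. A row lasts 1/8 s, in which the tool goes at most 62.5 mm and 10.7 degrees, less where a joint would pass 70% of its speed; a pose out of reach is approached as far as the arm can. A call with a gripper value outside its range is refused whole. The fingers move at their own pace and stop on an object; FORCE is the grip in N (left out, the last holds). Time passes only in rows, so rows that repeat a pose let the fingers close. It gives the time, the measured TCP pose, the force and the opening at its end, in the units of the state.
- readout.get_obs(): the state, without advancing time (a new reading comes with each control period).
- grab_frame(name): name is "side" or "top" or "wrist"; returns a dict with "pixels" (384x512x3 uint8, red, green, blue), "fx", "fy", "cx", "cy" (pixels), "rvec" (rotation vector, rad) and "tvec" (3), from world to camera coordinates, as OpenCV has them. Camera axes: x right, y down, z forward; pixel columns grow to the right and rows downward; lengths in m; the calibration is good to about 2 mm. The wrist camera is an equidistant fisheye: a pixel r from the principal point sees the ray r / f radians off the axis. A picture is of the moment at which its call begins. There is no depth.
- workorder.hand_in(): hands the job in, once; it reports no verdict.
The state is a dict: "clock": time; "joints": joint angles; "qvel": joint speeds; "tau": joint torques, N m; "tcp_pos": TCP position; "orientation": TCP orientation; "contact_force": force on the tool from outside, world axes, zero at the start; "moment": the same for the moment, N m; "grip_width": finger opening in m.
Only numpy, scipy, OpenCV 4.12 (cv2) and the standard library are available. Lean on these libraries where they do the work, as an engineer would, in place of code of your own. Each camera call takes 0.05 s, during which the arm holds its last target.

## Working session

There is one attempt and no reset: what is moved stays moved. The work goes in short steps, Python scripts to look and compute and a shell command to move; the robot and the scene stay as the last step left them, time stands still between calls to the robot, and variables do not carry over. Pictures are saved under pics/ and viewed, and the job is handed in when it is done.

```bash
ls; mkdir -p pics; python3 - <<'E'
from bench import readout, grab_frame, workorder, r
import cv2
print(readout.get_obs()); print(r.grip_depth)
for n in("side","top","wrist"):
    f=grab_frame(n); cv2.imwrite(f"pics/{n}0.png",f["pixels"][:,:,::-1]); print(n,{k:v for k,v in f.items() if k!="pixels"})
    import pickle; pickle.dump(f,open(f"pics/{n}0.pkl","wb"))
E
```

```text
pics
{'clock': 0.0, 'joints': array([-1.3960957 ,  0.47782421,  0.02232715,  1.5564631 , -0.01148054,
        1.10925897, -0.08312352]), 'qvel': array([ 1.52936938e-03, -8.75044339e-05, -1.56670543e-04, -1.70986098e-03,
       -8.07785864e-05, -2.23956224e-04,  8.11288579e-04]), 'tau': array([-9.05510260e-04, -5.96457767e+01,  1.60766110e+00, -2.81195319e+01,
        1.25381458e-02,  9.26291279e-03,  6.12314807e-05]), 'tcp_pos': array([0.18820432, 0.6476202 , 0.23030437]), 'orientation': array([ 2.51135176e+00,  1.88549876e+00, -2.14509773e-03]), 'contact_force': array([-0.27842943, -0.46519631,  0.53526944]), 'moment': array([ 0.01060928,  0.01180191, -0.04468146]), 'grip_width': 0.08514568758714829}
0.0187
side {'fx': 467.8841756701554, 'fy': 467.8841756701554, 'cx': 259.47847252294554, 'cy': 194.57830261045675, 'rvec': array([ 0.17917776, -2.70555929,  1.50765747]), 'tvec': array([0.44808847, 0.09470268, 1.04857726])}
top {'fx': 450.4718210233957, 'fy': 450.4718210233957, 'cx': 252.3505997581942, 'cy': 189.9592099713689, 'rvec': array([ 2.11839165, -2.09079404,  0.16971131]), 'tvec': array([0.03529407, 0.48173798, 1.05902768])}
wrist {'fx': 297.3186396354542, 'fy': 297.3186396354542, 'cx': 250.8633225927315, 'cy': 187.95160706072764, 'rvec': array([-2.32057291, -1.74244702, -0.24971776]), 'tvec': array([-0.67504356, -0.03637942,  0.37892098])}
```

View pics/side0.png

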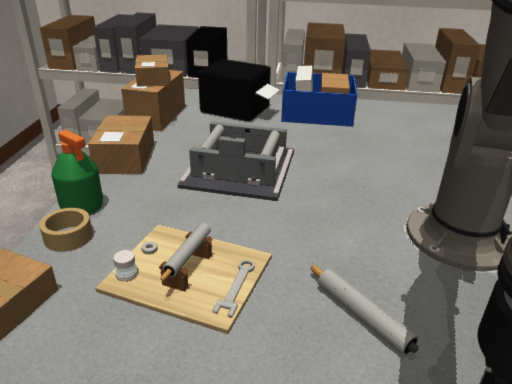

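View pics/top0.png

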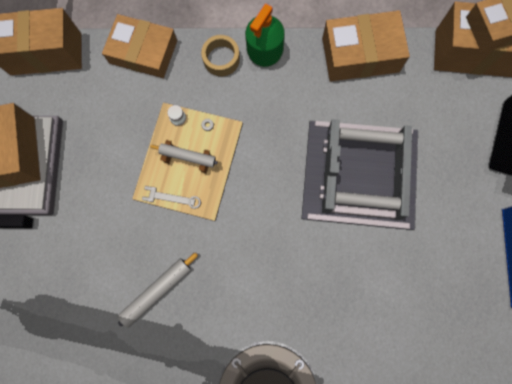

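View pics/wrist0.png

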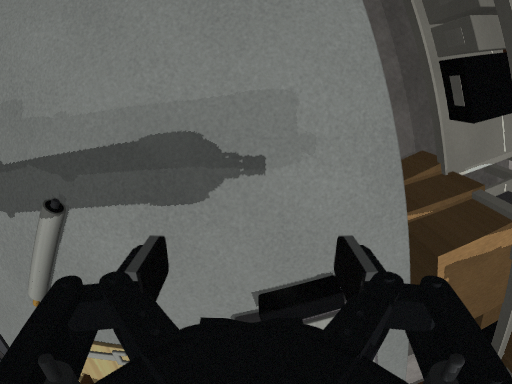

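Side and top both show the small roller on the rest at top (187,156) with its pin to the left (+y). The conveyor is at top (360,175), and the larger decoy lies loose at (155,292). Next I'll zoom in.

```bash
python3 - <<'E'
import cv2
t=cv2.imread("pics/top0.png")
a=t[95:225,125:250]; cv2.imwrite("pics/a.png",cv2.resize(a,None,fx=4.6,fy=4.6,interpolation=cv2.INTER_CUBIC))
a=t[110:235,295:425]; cv2.imwrite("pics/b.png",cv2.resize(a,None,fx=4.6,fy=4.6,interpolation=cv2.INTER_CUBIC))
t=cv2.imread("pics/side0.png")
a=t[115:205,175:305]; cv2.imwrite("pics/c.png",cv2.resize(a,None,fx=6,fy=6,interpolation=cv2.INTER_CUBIC))
a=t[215:320,100:275]; cv2.imwrite("pics/d.png",cv2.resize(a,None,fx=4.5,fy=4.5,interpolation=cv2.INTER_CUBIC))
E
```

```text
(no output)
```

View pics/a.png

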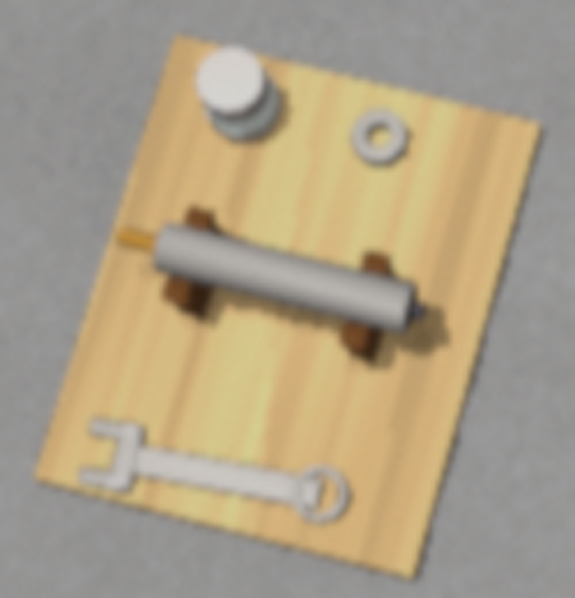

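View pics/b.png

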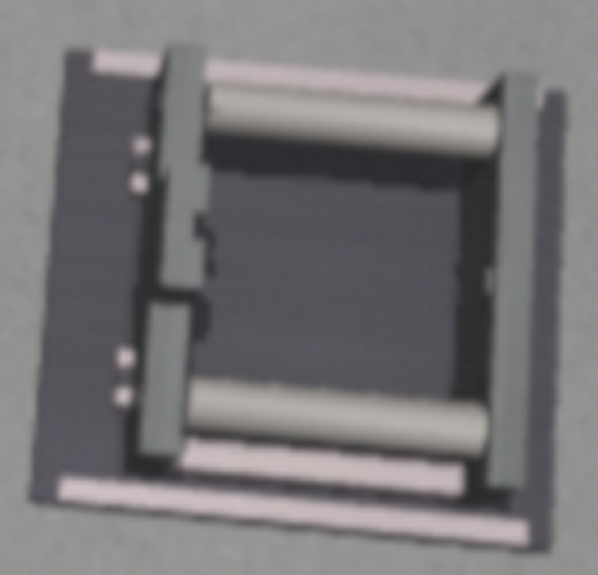

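View pics/c.png

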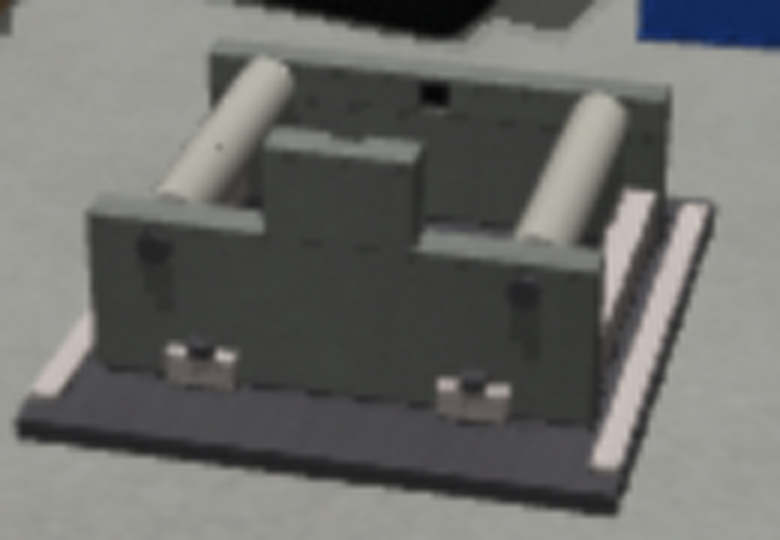

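View pics/d.png

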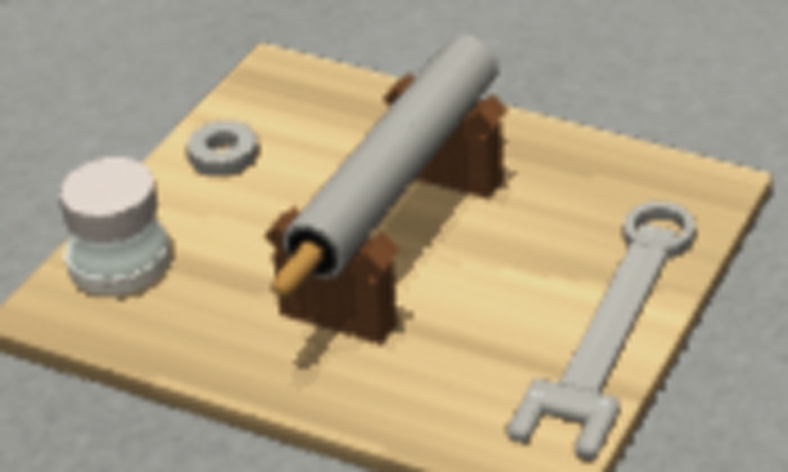

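```bash
cat > h.py <<'E'
import numpy as np,cv2,pickle
from scipy.optimize import least_squares
from scipy.spatial.transform import Rotation as R
C={n:pickle.load(open(f"pics/{n}0.pkl","rb")) for n in("side","top","wrist")}
def proj(f,P):
    P=np.atleast_2d(P); c=R.from_rotvec(f["rvec"]).apply(P)+f["tvec"]
    return np.c_[f["fx"]*c[:,0]/c[:,2]+f["cx"],f["fy"]*c[:,1]/c[:,2]+f["cy"]]
def projfish(f,P):
    P=np.atleast_2d(P); c=R.from_rotvec(f["rvec"]).apply(P)+f["tvec"]
    rho=np.hypot(c[:,0],c[:,1]); th=np.arctan2(rho,c[:,2])
    return np.c_[f["fx"]*th*c[:,0]/rho+f["cx"],f["fy"]*th*c[:,1]/rho+f["cy"]]
def ray(f,p,fish=False):
    d=np.array([(p[0]-f["cx"])/f["fx"],(p[1]-f["cy"])/f["fy"],1.])
    if fish:
        th=np.hypot(d[0],d[1]); d=np.r_[d[:2]/th*np.sin(th),np.cos(th)]
    Rm=R.from_rotvec(f["rvec"]).inv()
    return -Rm.apply(f["tvec"]),Rm.apply(d)
def onz(f,p,z,fish=False):
    o,d=ray(f,p,fish); return o+d*(z-o[2])/d[2]
def un(p,off,s): return (np.array(p)+.5)/s-.5+np.array(off)
E
python3 - <<'E'
from h import *
T,S=C["top"],C["side"]
A=lambda p:un(p,(125,95),4.6)
B=lambda p:un(p,(295,110),4.6)
Cc=lambda p:un(p,(175,115),6)
D=lambda p:un(p,(100,215),4.5)
# board: image left=+y, up=+x
b=[(T,A((178,38)),(.135,.110,.012)),(T,A((541,122)),(.135,-.110,.012)),(T,A((415,577)),(-.135,-.110,.012)),(T,A((38,478)),(-.135,.110,.012)),
 (S,D((264,43)),(.135,-.110,.012)),(S,D((770,176)),(-.135,-.11,.012)),
 (T,A((117,237)),(0,.096,.060)),(S,D((278,288)),(0,.096,.060)),
 (T,A((157,247)),(0,.07,.060)),(T,A((411,304)),(0,-.07,.060))]
def mk(obs,p,dy=0):
    c,s=np.cos(p[2]),np.sin(p[2]); out=[]
    for f,px,q,*fl in obs:
        y=q[1]+(p[3] if fl else 0)
        out.append(proj(f,[p[0]+c*q[0]-s*y,p[1]+s*q[0]+c*y,q[2]])[0]-px)
    return np.array(out)
def fit(obs,p0):
    r=least_squares(lambda p:mk(obs,p).ravel(),p0,loss="soft_l1"); print(np.round(r.x,4),np.degrees(r.x[2])); 
    for (f,px,q,*_),e in zip(obs,mk(obs,r.x)): print("T" if f is T else "S",q,np.round(e,2))
    return r.x
c0=onz(T,(190,160),.01); print(c0)
fit(b,[c0[0],c0[1],-.2])
e=[(T,B((67,50)),(.13,.14,.012)),(T,B((565,92)),(.13,-.14,.012)),(T,B((548,548)),(-.13,-.14,.012)),(T,B((32,500)),(-.13,.14,.012)),
(S,Cc((20,420)),(.13,.14,.012)),(S,Cc((617,500)),(-.13,.14,.012)),(S,Cc((712,205)),(-.13,-.14,.012)),
(S,Cc((433,95)),(0,-.074,.077),1),(S,Cc((345,137)),(0,.0895,.127),1),
(T,B((212,165)),(.032,.083,.127),1),(T,B((201,290)),(-.032,.083,.127),1),
(S,Cc((272,132)),(.032,.083,.127),1),(S,Cc((421,143)),(-.032,.083,.127),1)]
c0=onz(T,(360,175),.01)
p=fit(e,[c0[0],c0[1],-.1,0])
for px in[(505,75),(490,485)]: 
    w=onz(T,B(px),.087); print("low", R.from_euler('z',-p[2]).apply(w-np.r_[p[:2],0]))
for px in[(190,302),(183,455)]: 
    w=onz(T,B(px),.087); print("tall", R.from_euler('z',-p[2]).apply(w-np.r_[p[:2],0]))
E
```

```text
[0.56592783 0.20552728 0.01      ]
[ 0.5666  0.2078 -0.2391] -13.699046745193817
T (0.135, 0.11, 0.012) [ 0.19 -0.86]
T (0.135, -0.11, 0.012) [ 1.28 -0.08]
T (-0.135, -0.11, 0.012) [1.14 0.38]
T (-0.135, 0.11, 0.012) [0.15 0.55]
S (0.135, -0.11, 0.012) [-0.3 -0.2]
S (-0.135, -0.11, 0.012) [ 1.39 -0.9 ]
T (0, 0.096, 0.06) [-1.1  -0.67]
S (0, 0.096, 0.06) [-0.33  3.46]
T (0, 0.07, 0.06) [ 0.11 -0.4 ]
T (0, -0.07, 0.06) [-1.12  0.52]
[ 0.5348 -0.2306 -0.0832 -0.0129] -4.764930893843991
T (0.13, 0.14, 0.012) [-0.14 -0.68]
T (0.13, -0.14, 0.012) [ 0.45 -0.73]
T (-0.13, -0.14, 0.012) [1.   0.46]
T (-0.13, 0.14, 0.012) [-0.38  0.17]
S (0.13, 0.14, 0.012) [-1.2   0.63]
S (-0.13, 0.14, 0.012) [0.09 0.17]
S (-0.13, -0.14, 0.012) [0.34 0.13]
S (0, -0.074, 0.077) [0.05 0.84]
S (0, 0.0895, 0.127) [0.08 1.62]
T (0.032, 0.083, 0.127) [ 0.03 -0.12]
T (-0.032, 0.083, 0.127) [ 0.68 -0.39]
S (0.032, 0.083, 0.127) [0.5  0.03]
S (-0.032, 0.083, 0.127) [0.58 0.9 ]
low [ 0.10687723 -0.08427048  0.087     ]
low [-0.11043954 -0.08440691  0.087     ]
tall [-0.02987519  0.07125136  0.087     ]
tall [-0.10970006  0.06969197  0.087     ]
```

The fit residuals are about 1 px. It puts the rest at (0.567, 0.208) with yaw -13.7°, the bed at (0.535, -0.231) with yaw -4.8°, and the cheek setting at about -12.5 mm. Next I'll move above the roller.

```bash
cat >> h.py <<'E'
def todo(pos,yawdeg):
    "shift (mm, tool axes) and rotvec (deg, tool) to tool-down pose with tool x at yawdeg"
    from bench import readout
    o=readout.get_obs(); Rt=R.from_rotvec(o["orientation"])
    y=np.radians(yawdeg); G=R.from_matrix(np.array([[np.cos(y),np.sin(y),0],[np.sin(y),-np.cos(y),0],[0,0,-1]]))
    print("t",o["clock"],"tcp",np.round(o["tcp_pos"]*1e3,1),"F",np.round(o["contact_force"],1),"M",np.round(o["moment"],2),"w",round(o["grip_width"]*1e3,1))
    print("shift",np.round(Rt.inv().apply(np.array(pos)-o["tcp_pos"])*1e3,1),"turn",np.round(np.degrees((Rt.inv()*G).as_rotvec()),2))
E
python3 -c "
from h import *
todo((.5666,.2078,.18),-13.7)"
```

```text
t 0.15 tcp [188.3 647.8 230.6] F [ 1.3 -0.1 -0.3] M [ 0.02 -0.   -0.03] w 85.5
shift [-316.8  486.1   51.1] turn [7.000e-02 6.000e-02 8.749e+01]
```

```bash
python3 -m handwheel '-32 49 0 0 0 9 60; -63 97 0 0 0 18 60; -95 146 5 0 0 26 60; -127 194 10 0 0 35 60; -158 243 15 0 0 44 60; -190 292 21 0 0 53 60; -222 340 26 0 0 61 60; -253 389 31 0 0 70 60; -285 437 36 0 0 79 60; -317 486 41 0 0 87.5 60; -317 486 51 0 0 87.5 60; -317 486 51 0 0 87.5 60' 60; python3 -m handwheel '0 0 0 0 0 0 60;0 0 0 0 0 0 60'; python3 - <<'E'
from h import *
from bench import grab_frame
todo((.5666,.2078,.0413),-13.7)
f=grab_frame("wrist"); pickle.dump(f,open("pics/w1.pkl","wb")); cv2.imwrite("pics/w1.png",f["pixels"][:,:,::-1])
c,s=np.cos(-.2391),np.sin(-.2391)
for y in(.096,.07,0,-.07):print(projfish(f,[.5666-s*y,.2078+c*y,.06]))
E
```

```text
clock: 1.65
tcp_pos: [0.5655, 0.2085, 0.1792]
orientation: [3.118, -0.373, -0.004]
contact_force: [-0.5, 0.9, -0.2]
grip_width: 0.0602
clock: 1.9
tcp_pos: [0.5661, 0.2096, 0.1806]
orientation: [-3.119, 0.371, 0.0]
contact_force: [0.2, 1.0, 0.7]
grip_width: 0.0599
t 1.9 tcp [566.1 209.6 180.6] F [0.2 1.  0.7] M [-0.01  0.02 -0.02] w 59.9
shift [  1.    1.8 139.3] turn [-0.05  0.01  0.14]
[[252.53653997  78.58448977]]
[[252.4517131  107.87181175]]
[[252.18771236 184.77302873]]
[[251.90844492 252.07490296]]
```

View pics/w1.png

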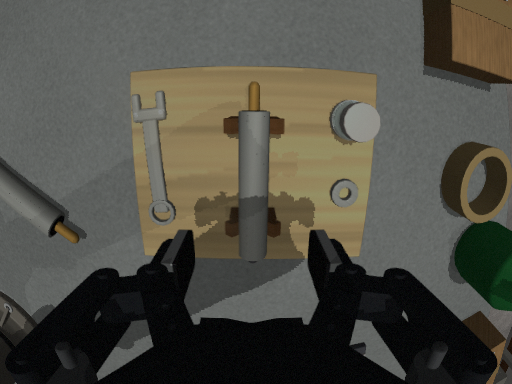

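The wrist view shows the pin tip at (254,83) and the tube ends at rows 111 and about 261. I'll refine the roller centre from these.

```bash
python3 - <<'E'
from h import *
f=pickle.load(open("pics/w1.pkl","rb"))
c,s=np.cos(-.2391),np.sin(-.2391)
for d in(0,-.003,-.005):
  for y,z in((.096,.06),(.07,.074),(-.07,.074),(-.07,.06)):
    y+=d; print(d,y,projfish(f,[.5666-s*y,.2078+c*y,z]))
im=cv2.imread("pics/w1.png")[70:275,190:320]; cv2.imwrite("pics/w1c.png",cv2.resize(im,None,fx=2.9,fy=2.9,interpolation=cv2.INTER_CUBIC))
E
```

```text
0 0.096 [[252.53653997  78.58448977]]
0 0.07 [[252.53076386 108.12962643]]
0 -0.07 [[251.94606742 259.00940356]]
0 -0.07 [[251.90844492 252.07490296]]
-0.003 0.093 [[252.52724308  81.95012753]]
-0.003 0.067 [[252.51969433 111.70376612]]
-0.003 -0.07300000000000001 [[251.93356959 261.67685578]]
-0.003 -0.07300000000000001 [[251.89677612 254.66877649]]
-0.005 0.091 [[252.5209709   84.19698582]]
-0.005 0.065 [[252.51224239 114.08523765]]
-0.005 -0.07500000000000001 [[251.92526852 263.43964214]]
-0.005 -0.07500000000000001 [[251.88902214 256.38412523]]
```

View pics/w1c.png

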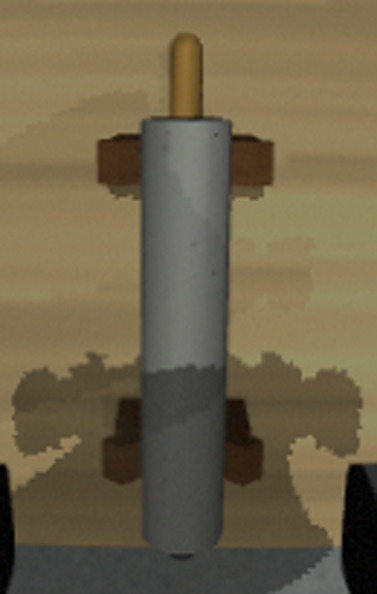

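```bash
python3 -c "
from h import *
todo((.5670,.2053,.0413),-14.0)"
```

```text
t 1.95 tcp [566.2 209.4 180.7] F [ 0.1  0.2 -0.7] M [-0.02  0.03  0.  ] w 59.8
shift [  1.8   3.9 139.3] turn [-0.04 -0.    0.42]
```

```bash
python3 -m handwheel '2 4 20 0 0 0.4 60; 2 4 60 0 0 0.4 60; 2 4 90 0 0 0.4 60; 2 4 110 0 0 0.4 60; 2 4 120 0 0 0.4 60; 2 4 120 0 0 0.4 60;2 4 120 0 0 0.4 60' 60; python3 - <<'E'
from h import *
from bench import grab_frame
todo((.5670,.2053,.0413),-14.0)
f=grab_frame("wrist"); cv2.imwrite("pics/w2.png",f["pixels"][:,:,::-1])
E
```

```text
clock: 2.82
tcp_pos: [0.5683, 0.2041, 0.0613]
orientation: [-3.117, 0.386, -0.002]
contact_force: [0.4, -0.3, -0.1]
grip_width: 0.06
t 2.825 tcp [568.3 204.1  61.3] F [ 0.4 -0.3 -0.1] M [ 0.02 -0.04 -0.02] w 60.0
shift [-1.6 -0.8 20. ] turn [-0.06 -0.07 -0.11]
```

View pics/w2.png

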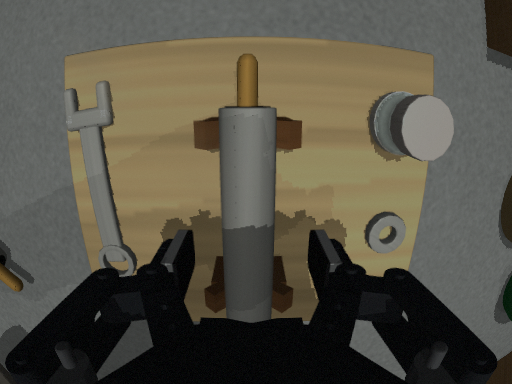

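The roller is centred at column 248 and the fingers' midpoint is about 251, so it needs about 1.5 mm of shift.

```bash
python3 -m handwheel '-1.5 -0.8 7 0 0 0 60; -1.5 -0.8 14 0 0 0 60; -1.5 -0.8 19.5 0 0 0 60; -1.5 -0.8 19.5 0 0 0 60; -1.5 -0.8 19.5 0 0 0 40; -1.5 -0.8 19.5 0 0 0 30; -1.5 -0.8 19.5 0 0 0 25;-1.5 -0.8 19.5 0 0 0 20;-1.5 -0.8 19.5 0 0 0 20' 40; python3 -m handwheel '0 0 0 0 0 0 15;0 0 0 0 0 0 15;0 0 0 0 0 0 15' 100; python3 - <<'E'
from h import *
from bench import grab_frame
todo((.5670,.2053,.0413),-14.0)
E
```

```text
clock: 4.0
tcp_pos: [0.5669, 0.2049, 0.0412]
orientation: [-3.117, 0.386, -0.002]
contact_force: [0.9, -0.6, 2.3]
grip_width: 0.027
clock: 4.38
tcp_pos: [0.567, 0.205, 0.0414]
orientation: [-3.117, 0.386, -0.002]
contact_force: [1.3, -1.1, 5.1]
grip_width: 0.0258
t 4.375 tcp [567.  205.   41.4] F [ 1.3 -1.1  5.1] M [-0.23 -0.21  0.02] w 25.8
shift [-0.  -0.3  0.1] turn [-0.04 -0.06 -0.12]
```

```bash
python3 -m handwheel '0 0 -10 0 0 0 15; 0 0 -30 0 0 0 15; 0 0 -60 0 0 0 15; 0 0 -90 0 0 0 15; 0 0 -119 0 0 0 15; 0 0 -119 0 0 0 15; 0 0 -119 0 0 0 15'; python3 - <<'E'
from h import *
from bench import grab_frame
todo((.5331,-.2505,.16),-4.8)
f=grab_frame("wrist"); cv2.imwrite("pics/w3.png",f["pixels"][:,:,::-1])
E
```

```text
clock: 5.25
tcp_pos: [0.5654, 0.2049, 0.1592]
orientation: [3.118, -0.385, -0.002]
contact_force: [-0.2, -0.1, -3.4]
grip_width: 0.0256
t 5.25 tcp [565.4 204.9 159.2] F [-0.2 -0.1 -3.4] M [0.01 0.03 0.  ] w 25.6
shift [ 79.5 449.6  -0.7] turn [ 0.02  0.07 -9.29]
```

View pics/w3.png

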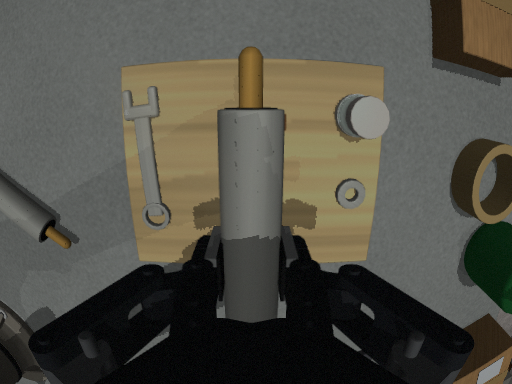

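The roller is held, with its axis running along the tool's y and the pin tip at (251,47). Now I'll carry it over to the conveyor.

```bash
python3 -m handwheel '4 20 0 0 0 0 15; 11 60 0 0 0 -1 15; 20 110 0 0 0 -2 15; 28 160 0 0 0 -3 15; 37 210 0 0 0 -4 15; 46 260 0 0 0 -5 15; 55 310 0 0 0 -6 15; 64 360 0 0 0 -7.5 15; 71 405 0 0 0 -9 15; 77 435 0 0 0 -9.2 15; 79.5 449.6 0 0 0 -9.2 15; 79.5 449.6 0 0 0 -9.2 15'; python3 -m handwheel '0 0 0 0 0 0 15; 0 0 0 0 0 0 15'; python3 - <<'E'
from h import *
from bench import grab_frame
todo((.5331,-.2505,.16),-4.8)
for n in("wrist","top","side"):
  f=grab_frame(n); cv2.imwrite(f"pics/{n}4.png",f["pixels"][:,:,::-1]); pickle.dump(f,open(f"pics/{n}4.pkl","wb"))
f=pickle.load(open("pics/wrist4.pkl","rb"))
p=[.5348,-.2306,-.0832]
c,s=np.cos(p[2]),np.sin(p[2])
for q in((0,-.072-.0125,.087),(0,.083-.0125,.127),(.032,.083-.0125,.127),(-.032,.083-.0125,.127),(.13,.14,.012),(-.13,.14,.012)):
    print(q,projfish(f,[p[0]+c*q[0]-s*q[1],p[1]+s*q[0]+c*q[1],q[2]]))
E
```

```text
clock: 6.8
tcp_pos: [0.5328, -0.2515, 0.1593]
orientation: [3.138, -0.138, -0.002]
contact_force: [0.4, 0.5, -3.0]
grip_width: 0.0255
clock: 7.05
tcp_pos: [0.5343, -0.2487, 0.1596]
orientation: [-3.138, 0.131, 0.0]
contact_force: [0.2, 0.4, -2.7]
grip_width: 0.026
t 7.05 tcp [ 534.3 -248.7  159.6] F [ 0.2  0.4 -2.7] M [ 0.   -0.08  0.02] w 26.0
shift [-1.   1.9 -0.4] turn [-0.05  0.02  0.04]
(0, -0.08449999999999999, 0.087) [[249.83297263 273.47099823]]
(0, 0.07050000000000001, 0.127) [[249.31211737  75.91473646]]
(0.032, 0.07050000000000001, 0.127) [[304.06491015  77.07700473]]
(-0.032, 0.07050000000000001, 0.127) [[194.67309583  77.21523613]]
(0.13, 0.14, 0.012) [[377.25221432  27.688423  ]]
(-0.13, 0.14, 0.012) [[123.11339058  27.94019511]]
```

View pics/wrist4.png

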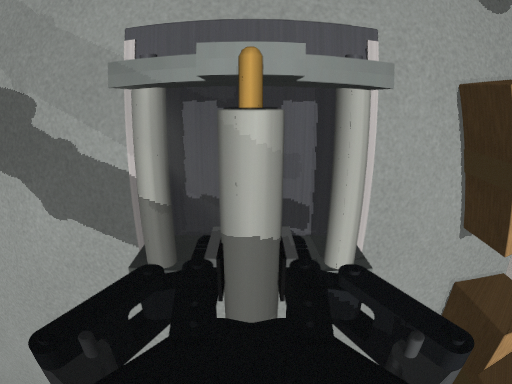

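View pics/side4.png

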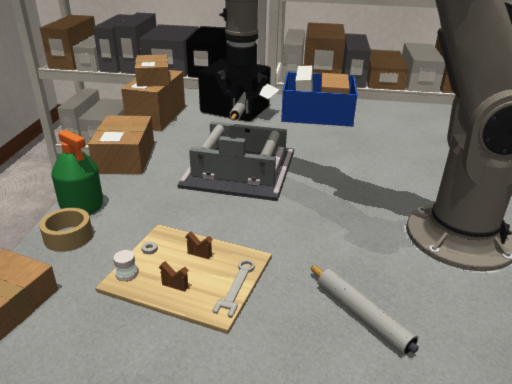

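```bash
python3 - <<'E'
import cv2
im=cv2.imread("pics/wrist4.png")[15:125,100:400]; cv2.imwrite("pics/w4c.png",cv2.resize(im,None,fx=2.66,fy=2.66,interpolation=cv2.INTER_CUBIC))
E
```

```text
(no output)
```

View pics/w4c.png

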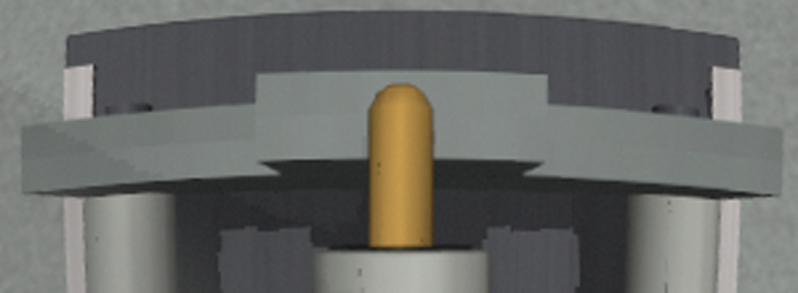

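The bracket's inner edge is at row 75.5 and its centre column is 251.1, with the pin at column 250.8. So the tool is aligned in x and yaw. Next I need the distance along y.

```bash
python3 - <<'E'
from h import *
from bench import readout
f=pickle.load(open("pics/wrist4.pkl","rb"))
o=readout.get_obs(); print(o["tcp_pos"],o["orientation"])
p=R.from_rotvec(o["orientation"])
def tl(w): return np.round(p.inv().apply(w-o["tcp_pos"])*1e3,1)
U=lambda q:un(q,(100,15),2.66)
print("tip",tl(onz(f,U((401,84)),o["tcp_pos"][2]+.0187,True)))
print("tube end top",tl(onz(f,U((401,247)),o["tcp_pos"][2]+.0327,True)))
for q in((262,161),(540,161),(256,72),(548,74)): print("br",tl(onz(f,U(q),.127,True)))
for q in((172,194),(630,195)): print("rail",tl(onz(f,U(q),.087,True)))
print("campos in tool",tl(-R.from_rotvec(f["rvec"]).inv().apply(f["tvec"])))
# low cheek inner edge corners, top cam bracket
E
```

```text
[ 0.53414814 -0.24950665  0.15977137] [-3.13848417e+00  1.32050353e-01  2.27482915e-05]
tip [ -0.3 -97.3 -18.7]
tube end top [ -0.2 -71.6 -32.7]
br [-30.9 -90.5  32.8]
br [ 30.2 -90.5  32.8]
br [ -32.3 -111.    32.8]
br [  32.  -110.6   32.8]
rail [-63.4 -86.6  72.8]
rail [ 62.5 -86.4  72.8]
campos in tool [   0.   -73.2 -142.6]
```

```bash
python3 -m handwheel '0 7 0 0 0 0 15; 0 14 0 0 0 0 15; 0 14 15 0 0 0 15; 0 14 35 0 0 0 15; 0 14 50 0 0 0 15; 0 14 60 0 0 0 15; 0 14 66 0 0 0 15; 0 14 66 0 0 0 15; 0 14 66 0 0 0 15; 0 14 66 0 0 0 15'; python3 - <<'E'
from h import *
from bench import grab_frame,readout
todo((.5331,-.2505,.16),-4.8)
for n in("wrist","side"):
  f=grab_frame(n); cv2.imwrite(f"pics/{n}5.png",f["pixels"][:,:,::-1]); pickle.dump(f,open(f"pics/{n}5.pkl","wb"))
im=cv2.imread("pics/side5.png")[85:200,175:305]; cv2.imwrite("pics/s5c.png",cv2.resize(im,None,fx=5,fy=5,interpolation=cv2.INTER_CUBIC))
E
```

```text
clock: 8.45
tcp_pos: [0.533, -0.2646, 0.0943]
orientation: [3.139, -0.134, 0.001]
contact_force: [0.3, 0.5, -2.0]
grip_width: 0.0254
t 8.45 tcp [ 533.  -264.6   94.3] F [ 0.3  0.5 -2. ] M [-0.04  0.01  0.02] w 25.4
shift [ -1.1 -14.  -65.7] turn [ 0.01 -0.06 -0.1 ]
```

View pics/wrist5.png

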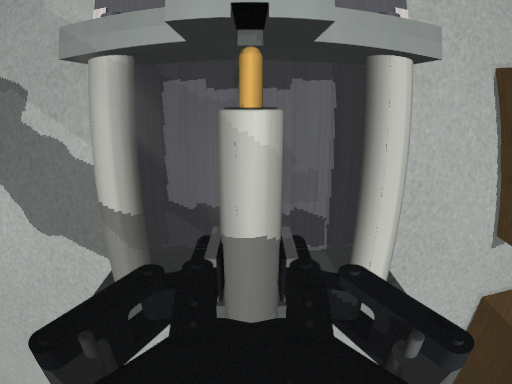

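View pics/s5c.png

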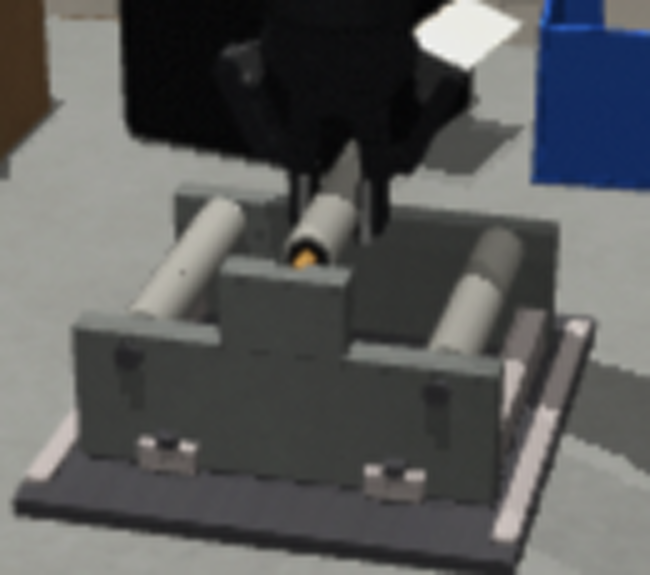

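The groove is centred at column 250 and the pin at 251, so they line up. I'll now advance toward the tall cheek, checking the force as I go.

```bash
for i in 1; do python3 -m handwheel '0 -4 0 0 0 0 15; 0 -8 0 0 0 0 15; 0 -8 0 0 0 0 15' | grep -E 'pos|force'; python3 -m handwheel '0 -1 0 0 0 0 15; 0 -2 0 0 0 0 15;0 -2 0 0 0 0 15' | grep -E 'pos|force';python3 -m handwheel '0 -1 0 0 0 0 15; 0 -2 0 0 0 0 15;0 -2 0 0 0 0 15' | grep -E 'pos|force';python3 -m handwheel '0 -1 0 0 0 0 15; 0 -2 0 0 0 0 15;0 -2 0 0 0 0 15' | grep -E 'pos|force';python3 -m handwheel '0 -1 0 0 0 0 15; 0 -2 0 0 0 0 15;0 -2 0 0 0 0 15' | grep -E 'pos|force'; done
```

```text
tcp_pos: [0.5335, -0.2557, 0.0937]
contact_force: [-0.3, -1.0, -2.7]
tcp_pos: [0.5335, -0.2544, 0.0938]
contact_force: [-0.9, 0.3, -2.9]
tcp_pos: [0.5337, -0.2523, 0.0938]
contact_force: [0.1, 0.3, -3.7]
tcp_pos: [0.5339, -0.2503, 0.0938]
contact_force: [0.5, -0.5, -3.2]
tcp_pos: [0.5339, -0.2492, 0.0939]
contact_force: [0.8, -3.1, -2.3]
```

```bash
for i in 1; do python3 -m handwheel '0 -1 0 0 0 0 15; 0 -2 0 0 0 0 15; 0 -2 0 0 0 0 15' | grep -E 'pos|force'; python3 -m handwheel '0 -1 0 0 0 0 15; 0 -2 0 0 0 0 15;0 -2 0 0 0 0 15' | grep -E 'pos|force';python3 -m handwheel '0 -1 0 0 0 0 15; 0 -2 0 0 0 0 15;0 -2 0 0 0 0 15' | grep -E 'pos|force'; done
python3 - <<'E'
from h import *
from bench import grab_frame
f=grab_frame("wrist"); cv2.imwrite("pics/w6.png",f["pixels"][:,:,::-1])
E
```

```text
tcp_pos: [0.5342, -0.2469, 0.0938]
contact_force: [-0.8, -4.2, -3.9]
tcp_pos: [0.5344, -0.2447, 0.0938]
contact_force: [-0.8, -5.3, -2.2]
tcp_pos: [0.5345, -0.2431, 0.0939]
contact_force: [-1.0, -6.2, -3.1]
```

View pics/w6.png

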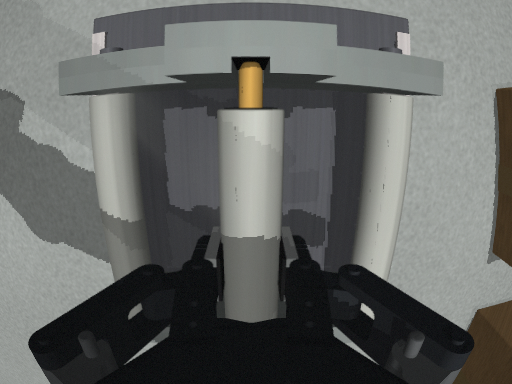

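The force follows the 3 N + 0.5 N/mm law, with contact at y = -0.2494. I'll push about 9 mm more, to about 15.5 mm of compression.

```bash
python3 -m handwheel '0 -1.5 0 0 0 0 15; 0 -3 0 0 0 0 15; 0 -4.5 0 0 0 0 15;0 -4.5 0 0 0 0 15' | grep -E 'pos|force'; python3 -m handwheel '0 -1.5 0 0 0 0 15; 0 -3 0 0 0 0 15;0 -4.5 0 0 0 0 15;0 -4.5 0 0 0 0 15;0 -4.5 0 0 0 0 15' | grep -E 'pos|force'
python3 - <<'E'
from h import *
from bench import grab_frame
f=grab_frame("wrist"); cv2.imwrite("pics/w7.png",f["pixels"][:,:,::-1])
todo((.5331,-.2505,.16),-4.8)
E
```

```text
tcp_pos: [0.5348, -0.2394, 0.094]
contact_force: [-0.7, -7.8, -3.0]
tcp_pos: [0.535, -0.2359, 0.0941]
contact_force: [-1.5, -10.2, -3.7]
t 12.775 tcp [ 535.  -235.9   94.1] F [-0.9 -9.8 -3.2] M [-1.95  0.21  0.  ] w 25.7
shift [ -0.6  14.9 -65.8] turn [ 0.16 -0.05 -0.19]
```

View pics/w7.png

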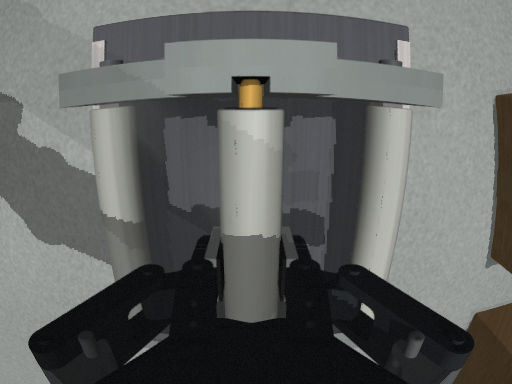

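```bash
python3 -m handwheel '0 -1 0 0 0 0 15; 0 -2 0 0 0 0 15; 0 -2.2 0 0 0 0 15;0 -2.2 0 0 0 0 15;0 -2.2 0 0 0 0 15' | grep -E 'pos|force|orient'; python3 -m handwheel '0 0 2 0 0 0 15; 0 0 4 0 0 0 15; 0 0 6 0 0 0 15; 0 0 8 0 0 0 15; 0 0 8 0 0 0 15' | grep -E 'pos|force'
python3 - <<'E'
from h import *
from bench import grab_frame
f=grab_frame("side");im=f["pixels"][85:200,175:305,::-1]; cv2.imwrite("pics/s8c.png",cv2.resize(im,None,fx=5,fy=5,interpolation=cv2.INTER_CUBIC))
todo((.5331,-.2505,.16),-4.8)
E
```

```text
tcp_pos: [0.5351, -0.2341, 0.0942]
orientation: [3.135, -0.137, 0.001]
contact_force: [-0.4, -10.3, -3.3]
tcp_pos: [0.5357, -0.2343, 0.0865]
contact_force: [-0.5, -10.6, -1.5]
t 14.075 tcp [ 535.7 -234.2   86.6] F [ -0.7 -10.1  -0.6] M [-2.03  0.12 -0.05] w 25.4
shift [ -1.   16.7 -73.4] turn [ 0.19 -0.13 -0.23]
```

View pics/s8c.png

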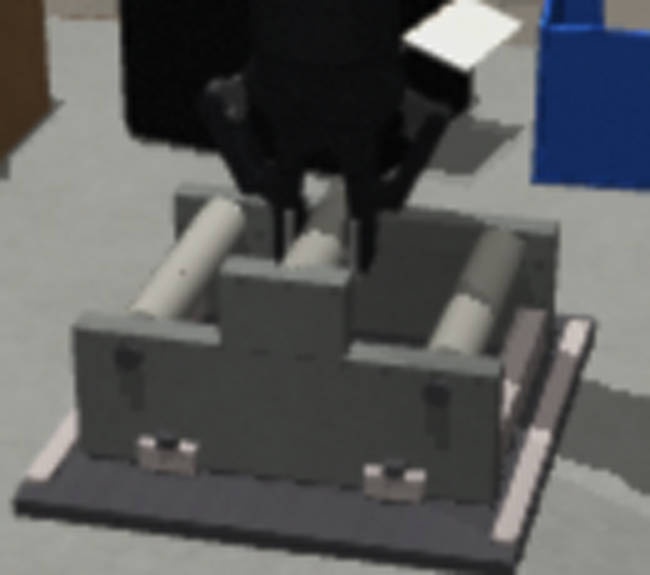

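```bash
python3 -m handwheel '0 0 2 0 0 0 15; 0 0 4 0 0 0 15; 0 0 6 0 0 0 15; 0 0 8 0 0 0 15; 0 0 10 0 0 0 15; 0 0 10 0 0 0 15' | grep -E 'pos|force'; python3 -m handwheel '0 0 2 0 0 0 15; 0 0 4 0 0 0 15; 0 0 5 0 0 0 15; 0 0 5 0 0 0 15' | grep -E 'pos|force';  python3 -m handwheel '0 0 2 0 0 0 15; 0 0 4 0 0 0 15; 0 0 5 0 0 0 15; 0 0 5 0 0 0 15' | grep -E 'pos|force'
```

```text
tcp_pos: [0.5358, -0.2342, 0.0766]
contact_force: [-0.2, -10.5, -1.2]
tcp_pos: [0.5359, -0.2343, 0.0717]
contact_force: [-1.4, -10.6, -0.8]
tcp_pos: [0.5359, -0.2343, 0.0666]
contact_force: [-1.0, -10.1, -0.2]
```

```bash
python3 -m handwheel '0 0 2 0 0 0 15; 0 0 4 0 0 0 15; 0 0 5 0 0 0 15; 0 0 5 0 0 0 15' | grep -E 'pos|force'; python3 -m handwheel '0 0 1.5 0 0 0 15; 0 0 3 0 0 0 15; 0 0 3 0 0 0 15' | grep -E 'pos|force'
python3 - <<'E'
from h import *
from bench import grab_frame
f=grab_frame("wrist"); cv2.imwrite("pics/w9.png",f["pixels"][:,:,::-1])
todo((.5331,-.2505,.0563),-4.8)
E
```

```text
tcp_pos: [0.5358, -0.2334, 0.0612]
contact_force: [-0.5, -8.9, -3.0]
tcp_pos: [0.5359, -0.2335, 0.0584]
contact_force: [0.2, -8.8, -0.3]
t 16.75 tcp [ 535.8 -233.5   58.4] F [-1.3 -8.9 -1.8] M [-1.67  0.13  0.05] w 25.2
shift [-1.3 17.2  2.2] turn [ 0.14 -0.11 -0.21]
```

View pics/w9.png

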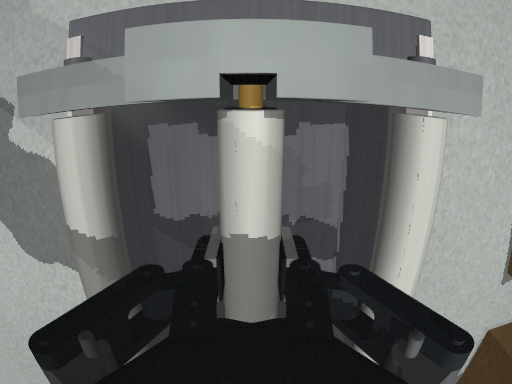

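The force fell from 10.5 to 8.9 N, so the pin has dropped into the deeper pocket. I'll continue down gently.

```bash
python3 -m handwheel '0 0 0.7 0 0 0 15; 0 0 1.2 0 0 0 15; 0 0 1.2 0 0 0 15; 0 0 1.2 0 0 0 15' | grep -E 'pos|force'; python3 -m handwheel '0 0 0.4 0 0 0 15; 0 0 0.4 0 0 0 15' | grep -E 'pos|force'
```

```text
tcp_pos: [0.5359, -0.2335, 0.0573]
contact_force: [-0.2, -9.7, -0.1]
tcp_pos: [0.5359, -0.2335, 0.0569]
contact_force: [-0.5, -8.7, -1.2]
```

```bash
python3 -m handwheel '0 1.5 0 0 0 0 15; 0 3 0 0 0 0 15; 0 4 0 0 0 0 15; 0 4 0 0 0 0 15' | grep -E 'pos|force'; python3 -m handwheel '0 1 0 0 0 0 15; 0 2 0 0 0 0 15; 0 2 0 0 0 0 15' | grep -E 'pos|force'; python3 -m handwheel '0 1 0 0 0 0 15; 0 1.5 0 0 0 0 15; 0 1.5 0 0 0 0 15' | grep -E 'pos|force'
```

```text
tcp_pos: [0.5356, -0.2369, 0.0568]
contact_force: [-0.2, -6.9, -0.7]
tcp_pos: [0.5355, -0.2385, 0.0567]
contact_force: [0.1, -6.1, -0.6]
tcp_pos: [0.5354, -0.2396, 0.0567]
contact_force: [-1.0, -4.8, -0.7]
```

```bash
python3 -m handwheel '0 0.5 0 0 0 0 15; 0 1 0 0 0 0 15; 0 1 0 0 0 0 15' | grep -E 'pos|force'; python3 -m handwheel '0 0.5 0 0 0 0 15; 0 1 0 0 0 0 15; 0 1 0 0 0 0 15' | grep -E 'pos|force'; python3 -m handwheel '0 0.5 0 0 0 0 15; 0 1 0 0 0 0 15; 0 1 0 0 0 0 15' | grep -E 'pos|force'
```

```text
tcp_pos: [0.5353, -0.2404, 0.0567]
contact_force: [-0.1, -5.8, -0.5]
tcp_pos: [0.5352, -0.2412, 0.0565]
contact_force: [-0.0, -4.7, -1.0]
tcp_pos: [0.535, -0.2419, 0.0564]
contact_force: [0.6, -4.3, 1.5]
```

```bash
python3 -m handwheel '0 0.6 0 0 0 0 15; 0 0.6 0 0 0 0 15' | grep -E 'pos|force'; python3 -m handwheel '0 0.6 0 0 0 0 15; 0 0.6 0 0 0 0 15' | grep -E 'pos|force'; python3 - <<'E'
from h import *
from bench import grab_frame
for n in("wrist","side"):
  f=grab_frame(n); cv2.imwrite(f"pics/{n}10.png",f["pixels"][:,:,::-1])
todo((.5331,-.2505,.0563),-4.8)
E
```

```text
tcp_pos: [0.5349, -0.2424, 0.0563]
contact_force: [1.1, -3.8, -0.3]
tcp_pos: [0.5348, -0.2424, 0.0563]
contact_force: [1.2, -2.0, 1.8]
t 20.475 tcp [ 534.8 -242.4   56.3] F [ 1.1 -1.   2.9] M [-0.29 -0.26 -0.05] w 25.6
shift [-1.   8.2 -0. ] turn [-0.04 -0.01 -0.08]
```

View pics/wrist10.png

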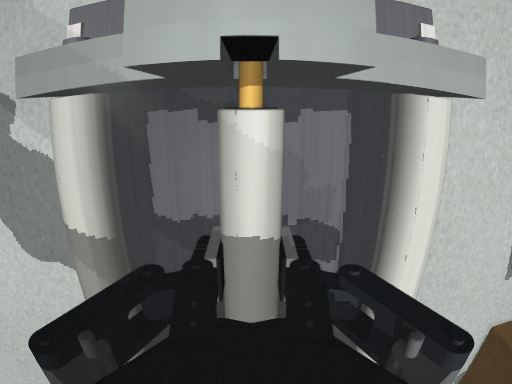

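The arm stopped at y = -0.2424, exactly where seated was predicted, and the side force fell to about 1 N, so the stub is on the back of its recess. I'll release.

```bash
python3 -m handwheel '0 0 0 0 0 0 22; 0 0 0 0 0 0 22' 20; python3 -m handwheel '0 0 0 0 0 0 30; 0 0 0 0 0 0 36; 0 0 0 0 0 0 44; 0 0 0 0 0 0 44; 0 0 0 0 0 0 44';  python3 - <<'E'
from h import *
from bench import grab_frame
f=grab_frame("wrist"); cv2.imwrite("pics/w11.png",f["pixels"][:,:,::-1])
E
```

```text
clock: 20.72
tcp_pos: [0.5348, -0.2425, 0.0563]
orientation: [-3.138, 0.134, -0.0]
contact_force: [2.3, -0.0, 4.0]
grip_width: 0.0259
clock: 21.35
tcp_pos: [0.5344, -0.243, 0.0561]
orientation: [-3.139, 0.134, 0.0]
contact_force: [0.3, 0.3, -0.6]
grip_width: 0.044
```

View pics/w11.png

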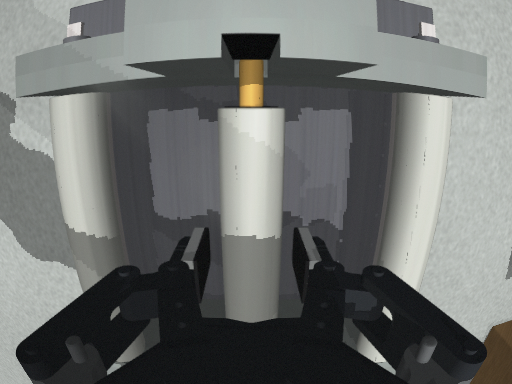

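The roller stayed in place and both pads are clear of it. I'll retreat straight up.

```bash
python3 -m handwheel '0 0 -10 0 0 0 44; 0 0 -25 0 0 0 44; 0 0 -45 0 0 0 44; 0 0 -80 0 0 0 44; 0 0 -120 0 0 0 44; 0 0 -160 0 0 0 44; 0 0 -170 0 0 0 44; 0 0 -170 0 0 0 44';python3 -m handwheel '-40 40 0 0 0 0 44; -80 80 0 0 0 0 44; -120 120 0 0 0 0 44; -120 120 0 0 0 0 44; -120 120 0 0 0 0 44';  python3 - <<'E'
from h import *
from bench import grab_frame
for n,(a,b,c,d) in dict(wrist=(0,384,0,512),top=(110,235,295,425),side=(105,205,175,305)).items():
  f=grab_frame(n); im=f["pixels"][a:b,c:d,::-1]; k=1 if n=="wrist" else 4.6;cv2.imwrite(f"pics/{n}12.png",cv2.resize(im,None,fx=k,fy=k,interpolation=cv2.INTER_CUBIC))
  if n=="top": cv2.imwrite("pics/topfull12.png",f["pixels"][:,:,::-1])
E
```

```text
clock: 22.4
tcp_pos: [0.5348, -0.243, 0.2273]
orientation: [-3.139, 0.134, -0.003]
contact_force: [-0.3, -0.6, 0.0]
grip_width: 0.0442
clock: 23.02
tcp_pos: [0.4046, -0.3516, 0.2253]
orientation: [-3.138, 0.135, 0.002]
contact_force: [0.0, -0.5, -0.4]
grip_width: 0.044
```

View pics/wrist12.png

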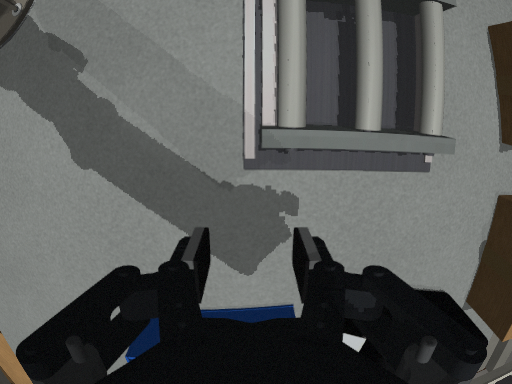

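View pics/topfull12.png

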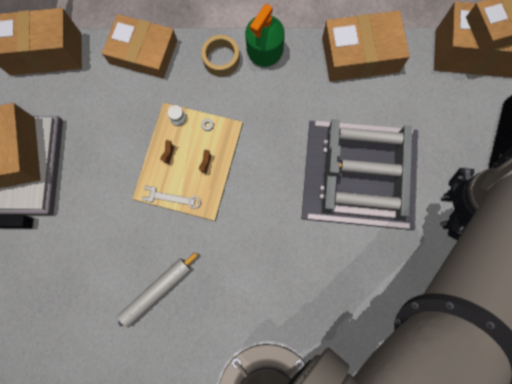

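View pics/side12.png

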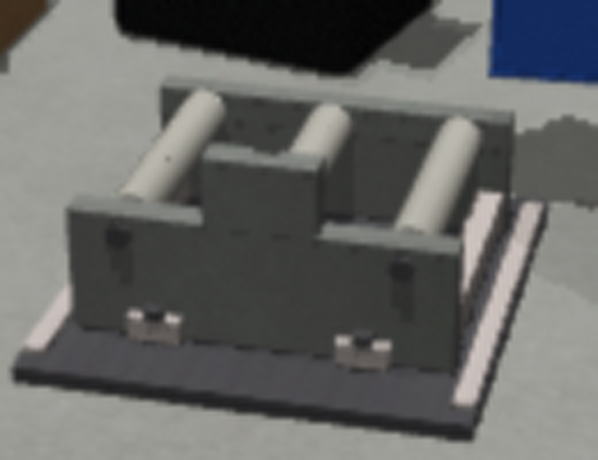

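The top view shows the roller in the middle place at about (370,168), level with and parallel to its neighbours. Its low end is close to the low cheek, and the jar, ring and wrench have not moved. I'm handing in.

```bash
python3 -c "
from bench import workorder,readout
print(readout.get_obs()['clock']); print(workorder.hand_in())"
```

```text
23.175
the job is handed in; nothing more can be done
None
```

The small roller is fitted in the conveyor's empty place, and I handed the job in at 23.2 s.

**What I did:** I lifted the roller from the rest and pressed its pin into the tall cheek's groove to about 15 mm of travel. I then slid it down level between the cheeks and let it out slowly, and it came to rest at the seated position I had worked out from the first contact with the groove. Then I opened the gripper and backed clear.

**Forces:** Sideways force followed the spring as described. The highest sideways reading was about 10.6 N. It fell as the pin dropped into its pocket and again as the stub met the back of its recess.

**Last checks:**
- **Seating:** The roller stayed put when released. The final pictures show it level and parallel with the fixed rollers.
- **Surroundings:** The jar, bearing ring and wrench have not moved, and the robot is touching nothing.
- **Limits of the checks:** The pictures do not show inside the two recesses. That the pin and stub are seated rests on the force and position readings.
- **Cheek setting:** My first camera fits put it between -11.6 and -12.9 mm. I used the contact found by feel, not those figures, for the final positioning.

No check failed.

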